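# Probe a pressed-in bushing down to its sprung stop

## Task

Take the orange-handled probe out of its blue holder and lower its rod straight down through the bore of the bushing in the suspension link, without the probe touching the bushing or the link, until you feel the tip land on the sprung stop hidden in the stand below. Press the stop partly in, not to the bottom of its travel, and finish there with the probe still gripped, never let go, upright, centred in the bore and at rest. Leave the loose parts on the table where they are.

Things in the scene. Friction and masses are not known exactly. Their poses are not given: they have to be found in the camera images.
- probe: Loose probe, 0.08 to 0.17 kg, round about its z axis (up). Origin at the centre of the rod's flat tip. Steel rod 10 mm diameter from z 0 to 115 mm; dark flange 34 mm diameter, 115 to 120 mm; orange cylindrical handle 24 mm diameter, 120 to 170 mm (top), with thin black bands. At the start it hangs upright in the holder by its flange, tip 5 mm above the table.
- holder: Fixed blue plastic upright tube 44 mm outer diameter, 18 mm inner diameter, 120 mm high, on a flat 84 mm round foot; the probe hangs in it, flange on its rim. Origin on its axis at table level, z up.
- link: Fixed aluminium suspension link, its eye on a dark steel tube stand (80 mm diameter, 70 mm high). Origin on the vertical bore axis at table level, z up. Eye 84 mm across, z 70 to 110 mm: aluminium, black rubber, then a brass sleeve with a round 25 mm through bore. The bar runs 290 mm along +x, away from the robot, at 90 mm height, to a ball joint whose stud rises to 144 mm.
- bore_top (a point): Centre of the upper mouth of the 25 mm bore, 110 mm above the table, on the bore axis.
- bore_bottom (a point): Centre of the lower mouth of the bore, 70 mm above the table, on the bore axis; below it the stand is 44 mm wide inside.
- plunger (a joint): How far the hidden sprung stop is pushed down (m): 0 at rest, 0.014 at the bottom. It is a flat red pad 33 mm in diameter, level and centred under the bore; its unpressed top lies 44 to 64 mm below the bore's upper mouth, different each time. It starts to give at about 2 N and gains 0.4 N per mm (7.5 N at the bottom).
- black_bushing: Loose bystander: black bushing 52 mm in diameter, 56 mm high with a steel centre, standing. Origin under its centre.
- brass_sleeve: Loose bystander: brass ring 52 mm in diameter, 32 mm high. Origin under its centre.
- black_ring: Loose bystander: black plastic ring 76 mm in diameter, 22 mm high. Origin under its centre.
- steel_sleeve: Loose bystander: bright steel sleeve 24 mm in diameter, 55 mm high, standing. Origin under its centre.
There are look-alikes about, which are no part of the job. Of the things that look like the probe, the smallest one is meant.

How it is judged:
By the outcome, as a careful person would: the job done as asked, in the order asked, and still so for the second after the job is handed in, while the arm keeps its last pose, push and grip.
It also fails if it takes over 46 s, if anything falls off the work surface, if the arm or the gripper's body presses on something with over 40 N, if the wrist force passes 120 N, or if a joint passes its speed limit or range.

## Robot

A 6-joint arm with a two-finger parallel gripper is mounted at the origin on the work surface. World frame = base frame: x ahead of the robot, y to its left, z up, the work surface at z = 0. Lengths are in m, angles in degrees, forces in N, time in s.
With the tool pointing down it reaches from about 0.375 to 0.825 m from the base axis. Payload 5.5 kg.
Tool frame: the origin (TCP) lies on the front face of the gripper's body, between the roots of the fingers; the fingertips stand 73 mm ahead of it and the grasp point (between the pads) lies 54 mm ahead of it; z points along the fingers, x is the direction in which the jaws open and shut, and the axes are right-handed (so a half turn about z gives the same grasp; the last joint's range is limited). The gripper opens to 85 mm and grips with 20 to 120 N. Pads are 22 mm wide; open, the fingers measure 114 mm over their backs; the gripper's body (76 mm by 85 mm) begins 54 mm behind the grasp point. The pads swing forward as they close: fully open they stand 13 mm farther back than shut.
Start: joints at [-77.063, 17.962, -2.699, 69.339, 0, 90], TCP at [0.134, -0.585, 0.304] pointing down, gripper open.
Joint ranges: [-152.73, 152.73], [-39.44, 99.34], [-58.76, 71.6], [-118.89, 123.64], [-81.53, 83.1], [-180, 180]. Speed limits (degrees/s): [136.94, 136.94, 172.46, 180, 180, 180].

## Interface

Orientations are given as [roll, pitch, yaw] about the fixed x, y, z axes, in that order (R = Rz(yaw) Ry(pitch) Rx(roll)).
In Python, from station import robot gives the robot as it stands.
- The arm moves only by the shell command python3 -m creep 'ROWS'. ROWS is JSON, a list of rows, each a list of 7 numbers: the turn, a rotation vector about the tool's x, y, z in degrees, then the shift along the tool's x, y, z in mm, then the closure, from 0 (fully open) to 1 (shut). A call has 1 to 20 rows; each row is the pose to reach, as a shift and turn from the pose commanded when the call began, along the tool's axes at that moment; what a row does not reach only later rows make up. A row lasts 1/10 s, in which the tool goes at most 50 mm and 8.59 degrees, less where a joint would pass 70% of its speed; a pose out of reach is approached as far as the arm can. A call with a gripper value outside its range is refused whole. The fingers move at their own pace and stop on an object; the grip force is fixed at half the most. Time passes only in rows, so rows that repeat a pose let the fingers close. It gives the time, the measured TCP pose, the force and the opening at its end, in the units of the state.
- robot.read_state(): the state, without advancing time (a new reading comes with each control period).
- robot.camera(name): name is "scene" or "top"; returns (picture, depth): 480x640x3 uint8, blue, green, red; 480x640 float32, m along the optical axis (not along the pixel's ray), 0 where there is no reading.
- robot.camera_params(name): a dict with "fov_y" (degrees; the focal length in pixels is half the picture's height over the tangent of half this angle, whatever the lens; pixels are square), "cx", "cy" (the principal point, pixels), "R" (3x3) and "t" (3): a world point X has camera coordinates R X + t. Camera axes: x right, y down, z forward; pixel columns grow to the right and rows downward; lengths in m; the calibration is good to about 2 mm. A picture is of the moment at which its call begins. camera_params takes no time and is no camera call.
- robot.job_done(): hands the job in, once; it reports no verdict.
Trained networks look in the newest picture that a camera, given by its name, has taken for a name from the list of things; names that differ only in an ending like _2 or _b are one class to them, and where a whole thing is asked for, a point or a joint stands for the part that bears it (a point fixed in the world has none). Each returns a list of dicts, best first, with "score" (0 to 1); they miss things now and then, are a little off and sometimes report something else, mostly with a low value. They report only what shows in the picture. A call takes as long as a camera call. They do not tell look-alikes from the thing itself.
- robot.find_in(camera, name): "at" ([row, column] as shares, 0 to 1, of the picture: columns of its width, rows of its height, amid what is visible of it).
- robot.silhouettes(camera, name): "mask" (480x640 bool, what is visible of it) and "at" ([row, column] as shares, 0 to 1, of the picture: columns of its width, rows of its height, amid what is visible of it).
The state is a dict: "t": time; "joints": joint angles; "qd": joint speeds; "effort": joint torques, N m; "position": TCP position; "tcp_rot": TCP orientation; "force": force on the tool from outside, world axes, zero at the start; "wrist_torque": the same for the moment, N m; "gripper_width": finger opening in m.
Only numpy, scipy, OpenCV 4.12 (cv2) and the standard library are available. Lean on these libraries where they do the work, as an engineer would, in place of code of your own. Each camera call takes 0.05 s, during which the arm holds its last target.

## Working session

There is one attempt and no reset: what is moved stays moved. The work goes in short steps, Python scripts to look and compute and a shell command to move; the robot and the scene stay as the last step left them, time stands still between calls to the robot, and variables do not carry over. Pictures are saved under pics/ and viewed, and the job is handed in when it is done.

```bash
mkdir -p pics; ls; python3 - <<'E'
from station import robot
import cv2
print(robot.read_state())
for n in("scene","top"):
    p,d=robot.camera(n); cv2.imwrite(f"pics/{n}0.png",p); c=robot.camera_params(n); print(n,c)
    for k in("probe","holder","link","bore_top"):
        try:
            print(k,[(round(r['score'],2),round(r['at'][0]*480),round(r['at'][1]*640)) for r in robot.find_in(n,k)])
        except Exception as e: print(k,e)
E
```

```text
pics
{'t': 0.0, 'joints': array([-7.70632715e+01,  1.80037909e+01, -2.75409601e+00,  6.93383982e+01,
       -8.62808022e-04,  9.00000811e+01]), 'qd': array([ 0.04727277,  0.03188328,  0.09142912,  0.13264342, -0.01420611,
       -0.04766869]), 'effort': array([ 1.40892011e-03, -5.39598012e+01,  3.39745152e+01,  1.94562256e-02,
        6.78999777e-05, -1.82490004e-05]), 'position': array([ 0.13422182, -0.58433913,  0.30303964]), 'tcp_rot': array([ 1.79999137e+02,  9.62851401e-02, -7.70633527e+01]), 'force': array([ 0.14693723,  0.35574245, -0.35162091]), 'wrist_torque': array([-0.01159192,  0.00539583, -0.02727058]), 'gripper_width': 0.08545052246858624}
scene {'fov_y': 57.164129799893715, 'cx': 322.34931925619026, 'cy': 237.7120530958523, 'R': array([[ 8.18493751e-01,  5.74515284e-01, -4.10523688e-04],
       [ 4.80578235e-01, -6.85055820e-01, -5.47487976e-01],
       [-3.14821442e-01,  4.47918198e-01, -8.36813449e-01]]), 't': array([-0.38359   , -0.19144361,  1.13557407])}
probe [(0.77, 242, 219), (0.7, 310, 251), (0.57, 352, 294)]
holder [(0.6, 338, 257), (0.6, 360, 174)]
link [(0.56, 226, 397)]
bore_top [(0.68, 223, 401)]
top {'fov_y': 50.67934077023389, 'cx': 321.15864623919765, 'cy': 235.06522828316497, 'R': array([[-0.02904021, -0.99952281, -0.01052662],
       [-0.99587416,  0.02983676, -0.08569961],
       [ 0.0859728 ,  0.00799446, -0.99626541]]), 't': array([0.01143889, 0.4870585 , 1.25341835])}
probe [(0.7, 179, 432), (0.65, 282, 402), (0.47, 230, 419)]
holder [(0.66, 238, 410)]
link [(0.84, 206, 264)]
bore_top [(0.57, 204, 263)]
```

View pics/scene0.png

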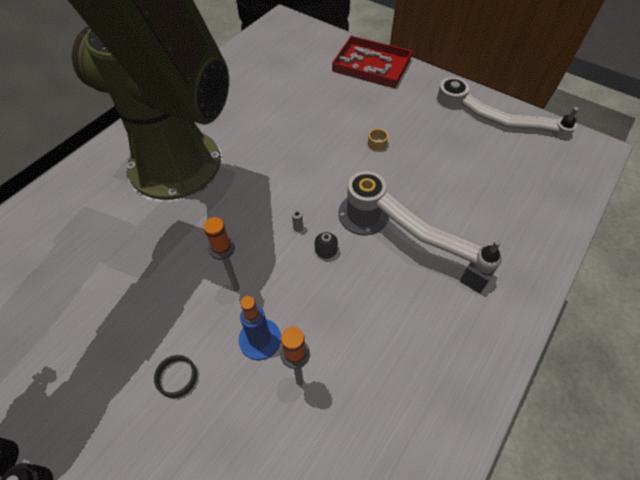

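View pics/top0.png

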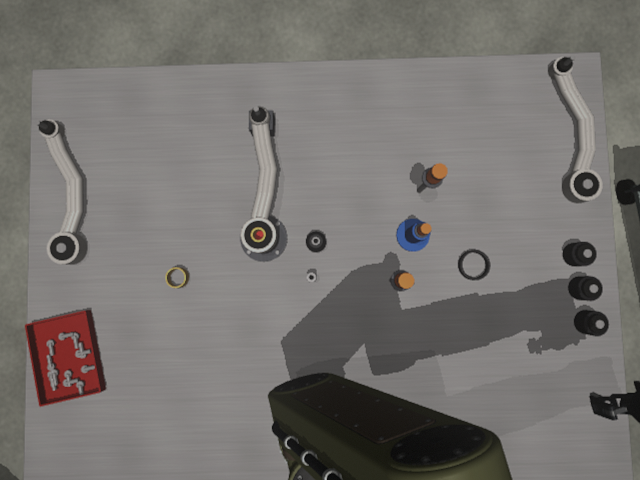

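The scene view shows three orange handles. The small one sits in the blue holder, at scene (250,308) and top (424,229). The larger look-alikes are at scene (217,235) and (293,345), and at top (438,172) and (404,281). The link with the brass bore is at scene (368,185) and top (258,235). Next I measure.

```bash
cat > h.py <<'E'
import numpy as np,cv2
from station import robot
def K(n):
    c=robot.camera_params(n); f=240/np.tan(np.radians(c['fov_y']/2)); return f,c['cx'],c['cy'],np.array(c['R']),np.array(c['t'])
def cloud(n,d):
    f,cx,cy,R,t=K(n); v,u=np.mgrid[0:480,0:640]
    P=np.stack([(u-cx)/f*d,(v-cy)/f*d,d],-1); return (P-t)@R
def ray_z(n,u,v,z):
    f,cx,cy,R,t=K(n); C=-R.T@t; r=R.T@np.array([(u-cx)/f,(v-cy)/f,1]); return C+r*(z-C[2])/r[2]
def tri(a):
    A=np.zeros((3,3));b=np.zeros(3);L=[]
    for n,u,v in a:
        f,cx,cy,R,t=K(n); C=-R.T@t; r=R.T@np.array([(u-cx)/f,(v-cy)/f,1]); r/=np.linalg.norm(r)
        M=np.eye(3)-np.outer(r,r);A+=M;b+=M@C;L.append((M,C))
    X=np.linalg.solve(A,b); return X,[np.linalg.norm(M@(X-C)) for M,C in L]
def proj(n,X):
    f,cx,cy,R,t=K(n); p=R@np.array(X)+t; return p[0]/p[2]*f+cx,p[1]/p[2]*f+cy
E
python3 - <<'E'
from h import *
for n,(u,v),(bu,bv) in(("scene",(250,305),(367,187)),("top",(424,229),(259,235))):
    p,d=robot.camera(n); P=cloud(n,d)
    hsv=cv2.cvtColor(p,cv2.COLOR_BGR2HSV)
    m=((hsv[...,0]<16)&(hsv[...,1]>150)&(hsv[...,2]>90)).astype(np.uint8)
    k,l,st,ce=cv2.connectedComponentsWithStats(m)
    for i in range(1,k):
        if st[i,4]>40:
            q=P[l==i]; zt=np.percentile(q[:,2],92); tp=q[q[:,2]>zt-.006]
            print(n,st[i],ce[i].round(1),'ztop',zt.round(4),'topmean',tp.mean(0).round(4),len(tp),np.ptp(tp,0).round(3))
    # eye top
    b=slice(bv-30,bv+30),slice(bu-30,bu+30)
    q=P[b]; mk=(np.abs(q[...,2]-.11)<.006); 
    print('eye z',q[mk].mean(0),np.median(q[mk][:,2]), q[mk].min(0),q[mk].max(0))
    for nm,(x,y) in(("h",(u,v)),("b",(bu,bv))):
        c=p[y-45:y+45,x-45:x+45]; cv2.imwrite(f"pics/{n}_{nm}.png",cv2.resize(c,None,fx=6.6,fy=6.6,interpolation=cv2.INTER_CUBIC))
E
cd pics; python3 -c "
import cv2,numpy as np
r=lambda f:cv2.resize(cv2.imread(f),(300,300))
cv2.imwrite('q.png',np.vstack([np.hstack([r('scene_h.png'),r('scene_b.png')]),np.hstack([r('top_h.png'),r('top_b.png')])]))"
```

```text
scene [345  44  13  14  76] [350.4  50.3] ztop 0.0073 topmean [0.1132 0.6604 0.0048] 74 [0.039 0.068 0.008]
scene [367  48  45  32 392] [394.4  64.3] ztop 0.0308 topmean [0.3129 0.6119 0.0541] 69 [0.484 1.155 0.819]
scene [333  54  53  17 333] [364.6  62.6] ztop 0.03 topmean [0.158  0.558  0.0306] 37 [0.099 0.032 0.005]
scene [204 217  20  18 261] [213.2 225.3] ztop 0.2395 topmean [ 0.3751 -0.1819  0.2449] 260 [0.41  0.257 0.611]
scene [241 296  14  14 119] [247.4 302.1] ztop 0.1765 topmean [ 0.4851 -0.2379  0.1805] 117 [0.292 0.194 0.674]
scene [282 327  22  22 206] [293.5 336.1] ztop 0.2394 topmean [ 0.5988 -0.2569  0.2407] 202 [0.182 0.176 0.612]
scene [289 351  13  10  67] [294.2 355.4] ztop 0.2169 topmean [ 0.6276 -0.2876  0.2937] 16 [0.161 0.156 0.633]
eye z [0.48899708 0.14112024 0.10792881] 0.10790018760982094 [0.44523911 0.10051743 0.10403493] [0.56815978 0.18639068 0.11330038]
top [432 164  15  15 173] [439.  170.7] ztop 0.2414 topmean [ 0.5966 -0.2563  0.2386] 163 [0.031 0.03  0.007]
top [421 224  10  10  77] [425.3 228.3] ztop 0.1784 topmean [ 0.4818 -0.2344  0.1758] 69 [0.02  0.019 0.007]
top [399 273  15  14 106] [406.7 278.1] ztop 0.2407 topmean [ 0.3737 -0.179   0.2383] 101 [0.027 0.029 0.008]
top [  25  311   76   95 3257] [ 64.6 353.5] ztop 0.0303 topmean [0.2208 0.6181 0.0684] 374 [0.288 0.747 1.266]
eye z [0.48694274 0.14382449 0.10861543] 0.10856789879556529 [0.44410544 0.10198072 0.10405216] [0.55545436 0.18482499 0.1157083 ]
```

View pics/q.png

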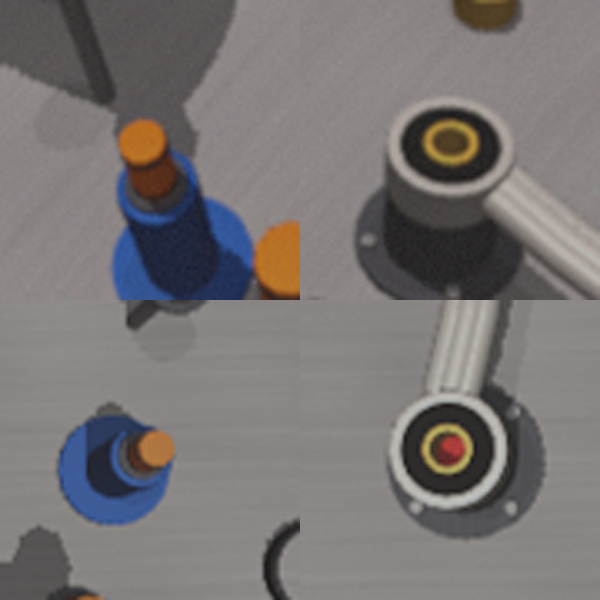

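Top-left of the view: the small handle is clearly in the blue holder. Right: the brass ring sits concentric in the eye, and a red pad is visible through the bore at top (259,235). I'll refine both centres with two-view triangulation.

```bash
python3 - <<'E'
from h import *
pts={'h':[],'b':[],'w':[]}
for n,(u,v),(bu,bv) in(("scene",(247,302),(367,185)),("top",(425,228),(258,234))):
    p,d=robot.camera(n); hsv=cv2.cvtColor(cv2.resize(p,None,fx=4,fy=4,interpolation=cv2.INTER_CUBIC),cv2.COLOR_BGR2HSV)
    def fit(m,x,y):
        m=m.astype(np.uint8); best=None
        cs,_=cv2.findContours(m,cv2.RETR_EXTERNAL,cv2.CHAIN_APPROX_NONE)
        for c in cs:
            if cv2.pointPolygonTest(cv2.convexHull(c),(x*4+1.5,y*4+1.5),False)>0 and len(c)>20:
                e=cv2.fitEllipse(cv2.convexHull(c)); 
                return (np.array(e[0])-1.5)/4,np.array(e[1])/4,e[2]
    H,S,V=cv2.split(hsv)
    win=np.zeros(H.shape,bool); win[(bv-17)*4:(bv+17)*4,(bu-17)*4:(bu+17)*4]=1
    b=fit((H>15)&(H<32)&(S>110)&win,bu,bv)
    o=fit((H<16)&(S>150)&(V>165 if n=='scene' else V>120),u,v)
    print(n,'brass',b,'orange',o)
    pts['b'].append((n,*b[0])); pts['h'].append((n,*o[0]))
for k in('h','b'): 
    X,e=tri(pts[k]); print(k,X.round(4),np.round(e,4)); 
    for q in pts[k]: print('  ',ray_z(*q,.175 if k=='h' else .110).round(4))
E
```

```text
scene brass (array([366.80084229, 184.36099243]), array([14.4389801 , 17.80868912]), 94.46638488769531) orange (array([246.98080444, 301.86984253]), array([11.59428787, 13.02217007]), 64.86408996582031)
top brass (array([257.71548462, 234.1083374 ]), array([15.3651228 , 15.43731499]), 57.07679748535156) orange (array([425.24996948, 228.19621277]), array([9.6774416 , 9.88527679]), 133.95046997070312)
h [ 0.4818 -0.2354  0.1729] [0.001 0.001]
   [ 0.482  -0.2367  0.175 ]
   [ 0.4822 -0.2343  0.175 ]
b [0.4859 0.1447 0.1077] [0.0006 0.0006]
   [0.4863 0.1425 0.11  ]
   [0.4862 0.1448 0.11  ]
```

Handle axis is at about (0.482, -0.2355) and bore axis at about (0.486, 0.144). First I move above the handle.

```bash
python3 -m creep '[[0,0,0,-10,-16,-10,0],[0,0,0,-30,-48,-20,0],[0,0,0,-52,-82,-25,0],[0,0,0,-76,-120,-25,0],[0,0,0,-100,-158,-25,0],[0,0,0,-124,-196,-25,0],[0,0,0,-148,-235,-25,0],[0,0,0,-172,-273,-25,0],[0,0,0,-196,-311,-25,0],[0,0,0,-220,-349,-25,0],[0,0,0,-240,-382,-25,0],[0,0,0,-254,-404,-25,0],[0,0,0,-262,-417,-25,0],[0,0,0,-262,-417,-25,0],[0,0,0,-262,-417,-25,0],[0,0,0,-262,-417,-25,0]]'
python3 - <<'E'
from h import *
for n in("scene","top"):
    p,d=robot.camera(n); cv2.imwrite(f"pics/{n}1.png",p)
s=robot.read_state(); print(s['t'],s['position'],s['tcp_rot'],s['joints'],s['force'])
a=np.radians(s['tcp_rot'][2]); d=np.array([.482,-.2355])-s['position'][:2]
print('tool dx,dy mm',1000*(d[0]*np.cos(a)+d[1]*np.sin(a)),1000*(d[0]*np.sin(a)-d[1]*np.cos(a)))
E
```

```text
t: 2.3
position: [0.4813, -0.2367, 0.329]
tcp_rot: [180.0, -0.0, -77.1]
force: [-0.2, -0.8, -0.1]
gripper_width: 0.0854
2.4 [ 0.48135593 -0.23684888  0.32900457] [ 1.79989897e+02 -5.80247154e-03 -7.71592912e+01] [-2.61940376e+01  1.05819931e+01 -8.96459866e+00  7.04576016e+01
 -1.08699982e-02  1.40965254e+02] [ 0.10899813 -0.35662315 -1.10799469]
tool dx,dy mm -1.1720079348256254 -0.9277351595753216
```

View pics/scene1.png

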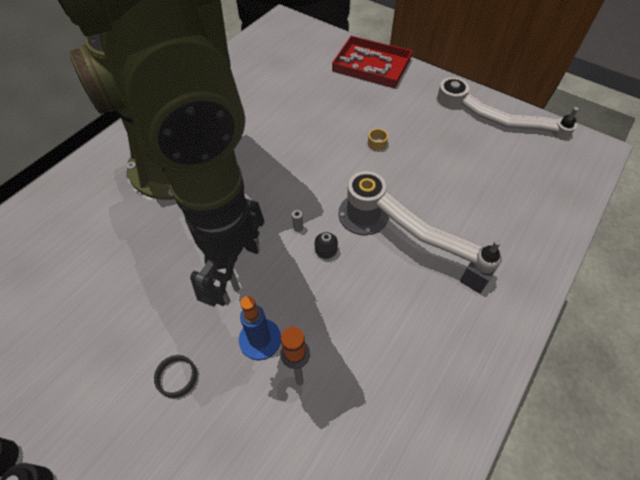

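The gripper is above the small handle at (248,305), with the jaws straddling it. Now descend.

```bash
python3 -m creep '[[0,0,0,-1,-1,8,0],[0,0,0,-1,-1,22,0],[0,0,0,-1,-1,38,0],[0,0,0,-1,-1,54,0],[0,0,0,-1,-1,70,0],[0,0,0,-1,-1,86,0],[0,0,0,-1,-1,102,0],[0,0,0,-1,-1,114,0],[0,0,0,-1,-1,121,0],[0,0,0,-1,-1,123,0],[0,0,0,-1,-1,123,0],[0,0,0,-1,-1,123,0]]'
python3 - <<'E'
from h import *
n="scene";p,d=robot.camera(n); c=p[200:380,150:390]; cv2.imwrite("pics/s2.png",cv2.resize(c,None,fx=3,fy=3))
E
```

```text
t: 3.6
position: [0.4832, -0.2351, 0.2065]
tcp_rot: [-180.0, -0.0, -77.1]
force: [-0.1, 0.1, -0.4]
gripper_width: 0.0853
```

View pics/s2.png

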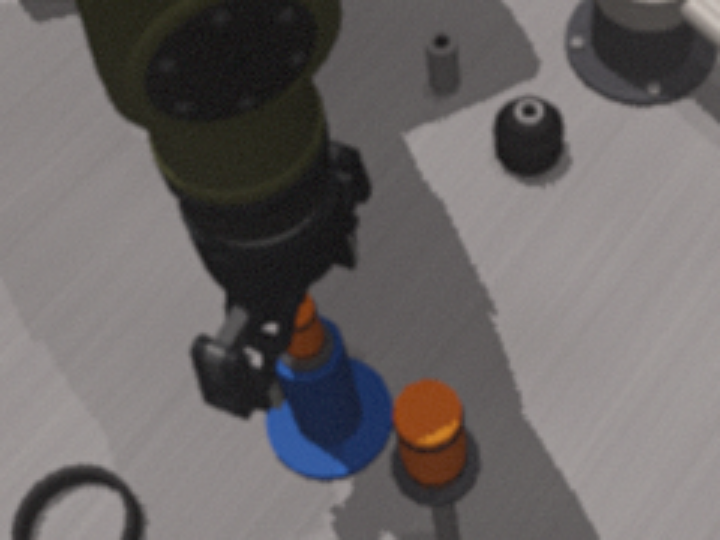

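The handle is between the jaws, with the fingers on either side of it and nothing in contact. Closing.

```bash
python3 -m creep '[[0,0,0,0,0,0,0.3],[0,0,0,0,0,0,0.6],[0,0,0,0,0,0,1],[0,0,0,0,0,0,1],[0,0,0,0,0,0,1],[0,0,0,0,0,0,1],[0,0,0,0,0,0,1],[0,0,0,0,0,0,1]]'
python3 - <<'E'
from h import *
n="scene";p,d=robot.camera(n); c=p[200:380,150:390]; cv2.imwrite("pics/s3.png",cv2.resize(c,None,fx=3,fy=3))
E
```

```text
t: 4.45
position: [0.4829, -0.235, 0.2061]
tcp_rot: [-180.0, -0.0, -77.1]
force: [0.4, -0.0, 2.5]
gripper_width: 0.0223
```

View pics/s3.png

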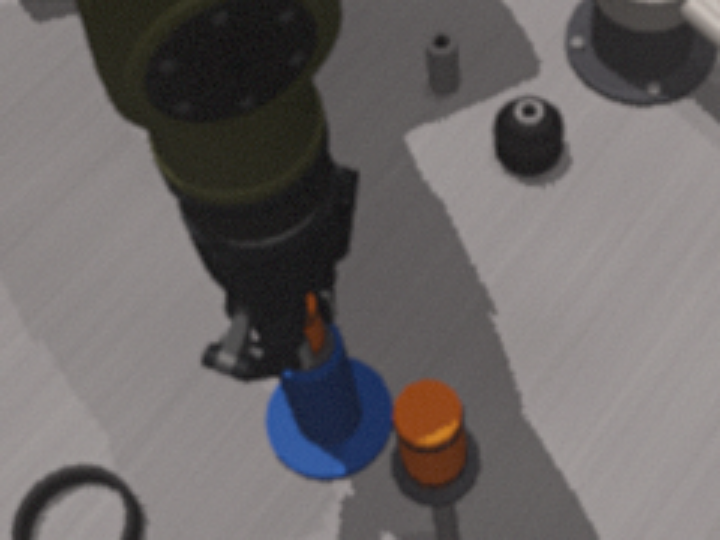

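Gripped, with an opening of 22 mm. Lifting straight up.

```bash
python3 -m creep '[[0,0,0,0,0,-3,1],[0,0,0,0,0,-10,1],[0,0,0,0,0,-22,1],[0,0,0,0,0,-36,1],[0,0,0,0,0,-50,1],[0,0,0,0,0,-64,1],[0,0,0,0,0,-78,1],[0,0,0,0,0,-92,1],[0,0,0,0,0,-106,1],[0,0,0,0,0,-120,1],[0,0,0,0,0,-134,1],[0,0,0,0,0,-143,1],[0,0,0,0,0,-148,1],[0,0,0,0,0,-150,1],[0,0,0,0,0,-150,1]]'
python3 - <<'E'
from h import *
for n in("scene","top"):
    p,d=robot.camera(n); cv2.imwrite(f"pics/{n}4.png",p)
s=robot.read_state(); print(s['t'],s['position'],s['tcp_rot'],s['joints'],s['force'])
E
```

```text
t: 6.0
position: [0.4828, -0.2348, 0.3558]
tcp_rot: [180.0, 0.0, -77.1]
force: [-0.3, 0.1, -1.0]
gripper_width: 0.0225
6.1 [ 0.48261636 -0.23473504  0.35530524] [ 1.79954894e+02  3.74164504e-02 -7.70624321e+01] [-2.59377654e+01  1.02372527e+01 -5.97870369e+00  7.38426425e+01
  8.19673648e-04  1.41124652e+02] [ 0.79749823 -0.4761312  -0.53809625]
```

View pics/scene4.png

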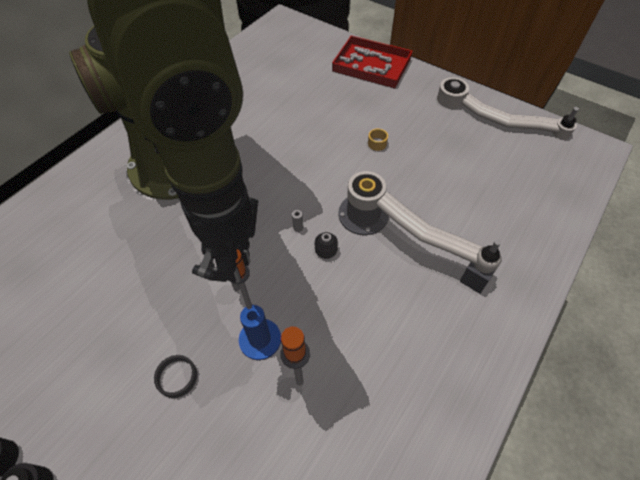

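View pics/top4.png

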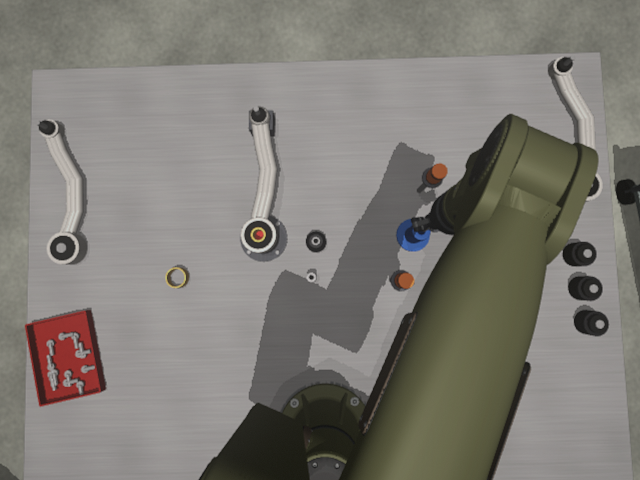

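The probe is out and upright, at scene (243,270), and the holder is empty at (252,316). Now carry it across to above the bore, yawing by -35° to stay in the wrist range.

```bash
python3 -m creep '[[0,0,-1,-5,-1,0,1],[0,0,-4,-18,-4,0,1],[0,0,-7,-40,-10,0,1],[0,0,-10,-66,-16,0,1],[0,0,-13,-94,-22,0,1],[0,0,-16,-122,-29,0,1],[0,0,-19,-150,-36,0,1],[0,0,-21,-178,-43,0,1],[0,0,-23,-206,-49,0,1],[0,0,-25,-234,-56,0,1],[0,0,-27,-262,-63,0,1],[0,0,-29,-290,-69,0,1],[0,0,-31,-316,-76,0,1],[0,0,-33,-338,-81,0,1],[0,0,-34,-355,-85,0,1],[0,0,-35,-364,-87,0,1],[0,0,-35,-368,-88,0,1],[0,0,-35,-369,-88,0,1],[0,0,-35,-369,-88,0,1],[0,0,-35,-369,-88,0,1]]'
python3 - <<'E'
from h import *
for n in("scene","top"):
    p,d=robot.camera(n); cv2.imwrite(f"pics/{n}5.png",p)
    if n=="scene": c=p[70:220,280:480]; cv2.imwrite("pics/s5c.png",cv2.resize(c,None,fx=4,fy=4,interpolation=cv2.INTER_CUBIC))
s=robot.read_state(); print(s['t'],s['position'],s['tcp_rot'],s['joints'],s['force'])
E
```

```text
t: 8.1
position: [0.486, 0.1439, 0.3559]
tcp_rot: [180.0, -0.0, -42.1]
force: [0.7, -0.1, -1.0]
gripper_width: 0.0226
8.2 [0.48605731 0.14389426 0.35593486] [ 1.79998320e+02 -5.46979940e-03 -4.21156615e+01] [ 1.64938869e+01  6.93425454e+00 -9.77933286e+00  7.32849980e+01
 -5.54445885e-03  1.48609548e+02] [-0.04465932  0.17450218 -1.15041573]
```

View pics/s5c.png

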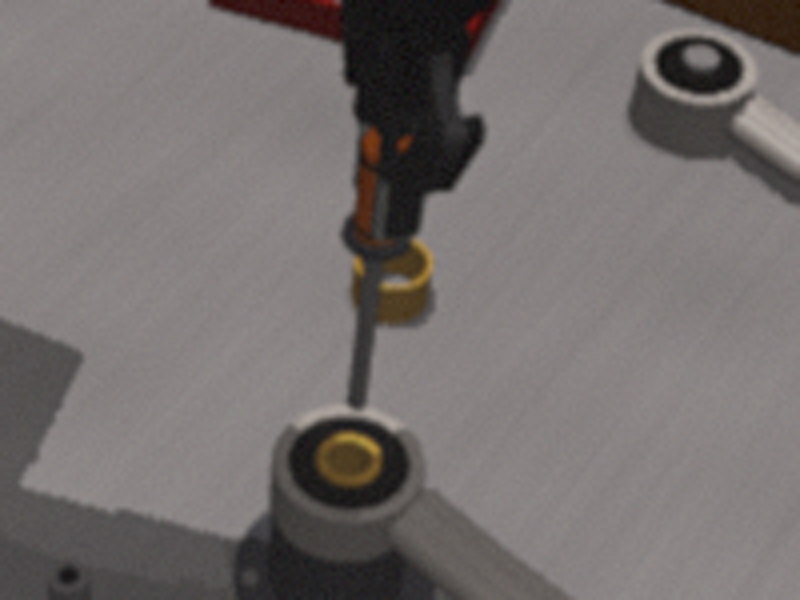

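View pics/top5.png

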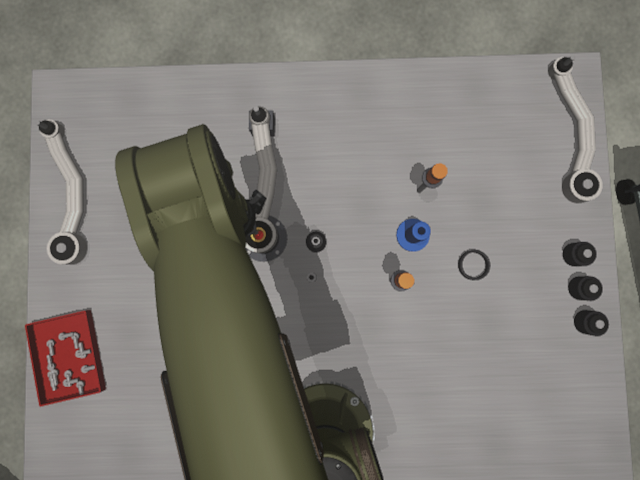

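The probe hangs above the bore: tip at scene ≈(369,171), brass mouth centre at (367,185). The top view shows the eye at (258,235), with the holder and bystanders undisturbed. I'll check tilt and centring against the projected vertical axis.

```bash
python3 - <<'E'
from h import *
s=robot.read_state()
x,y,z=s['position']
for n in("scene","top"):
    for k in(.110,.155,.20,.27): print(n,k,np.round(proj(n,[x,y,k]),2),np.round(proj(n,[x+.005,y,k]),2),np.round(proj(n,[x,y+.005,k]),2))
p=cv2.imread("pics/scene5.png").astype(float)
g=p.mean(2)
for v in range(134,176,2):
    r=g[v,358:386]; print(v,r.astype(int))
p=cv2.imread("pics/top5.png"); c=p[190:270,220:300]; cv2.imwrite("pics/t5c.png",cv2.resize(c,None,fx=7,fy=7,interpolation=cv2.INTER_CUBIC))
E
```

```text
scene 0.11 [367.03 183.9 ] [369.   184.92] [368.25 182.45]
scene 0.155 [368.86 169.86] [370.91 170.9 ] [370.12 168.38]
scene 0.2 [370.84 154.62] [372.98 155.67] [372.15 153.12]
scene 0.27 [374.29 128.13] [376.59 129.21] [375.68 126.59]
top 0.11 [258.1  234.16] [258.06 232.03] [255.97 234.22]
top 0.155 [255.41 232.41] [255.37 230.2 ] [253.2  232.48]
top 0.2 [252.51 230.52] [252.47 228.22] [250.2  230.59]
top 0.27 [247.48 227.25] [247.44 224.8 ] [245.02 227.33]
134 [131 131 131 132 135 130 130 131 132 130 115  89  59  37  43  37  39  39
  37  40  48  50  50  54  58  52  50  56]
136 [132 131 132 130 130 131 132 130 130 125 112 111  88  62  54  56  54  54
  58  58  58  54  57  55  55  57  51  57]
138 [130 129 130 130 129 130 130 132 130 120  86  73  80  60  55  57  56  58
  67  72  71  77  70  58  51  58  63  83]
140 [130 130 131 131 129 131 130 129 132 116  75  48  54  51  58  57  60  86
 116 124 130 129 128 121 107 104 109  96]
142 [131 132 129 131 129 130 132 129 120  98  62  50  50  54  57  55  60  75
  89  91  88  91  87  86  80  69  61  52]
144 [132 129 130 131 131 133 131 129 121 
[... 1162 characters left out ...]
136 133 138 138 138 136 127  93  60  53  54  71 103 133 134 133
 135 134 133 135 131 132 135 133 131 132]
166 [133 137 138 136 135 135 134 136 120  80  55  55  55  76 116 131 134 137
 134 131 133 132 135 133 133 129 133 133]
168 [138 138 134 138 133 134 136 135 120  76  53  53  56  85 129 138 134 132
 133 134 132 135 133 135 132 131 133 132]
170 [138 137 135 137 137 139 139 132 109  65  49  51  63  95 129 135 133 132
 132 136 134 133 133 133 132 135 134 135]
172 [148 154 156 155 159 164 161 162 159 142 118 106 117 146 154 153 145 137
 136 131 132 133 134 135 132 136 134 134]
174 [157 146 126 116 107  99  90  86  87  90  90  95 103 114 134 151 156 159
 158 153 144 140 132 135 135 136 133 133]
```

View pics/t5c.png

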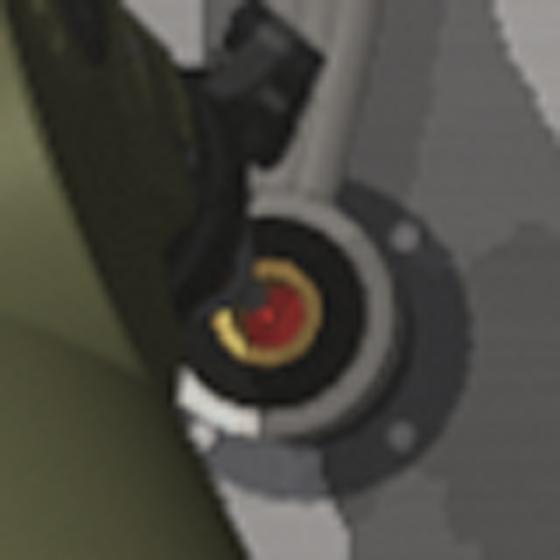

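The rod matches the projected vertical axis to 0.2 px in the scene view, the same offset the brass ring shows, so there is no visible tilt. I'll lower the tip to just above the mouth and check the top view again.

```bash
python3 -m creep '[[0,0,0,0,0,3,1],[0,0,0,0,0,9,1],[0,0,0,0,0,16,1],[0,0,0,0,0,23,1],[0,0,0,0,0,30,1],[0,0,0,0,0,35,1],[0,0,0,0,0,38,1],[0,0,0,0,0,39,1],[0,0,0,0,0,39,1]]'
python3 - <<'E'
from h import *
for n,(u,v) in(("scene",(370,165)),("top",(258,233))):
    p,d=robot.camera(n); cv2.imwrite(f"pics/{n}6.png",p)
    c=cv2.resize(p[v-25:v+25,u-25:u+25],None,fx=8,fy=8,interpolation=cv2.INTER_CUBIC); cv2.imwrite(f"pics/{n}6c.png",c)
a=np.hstack([cv2.imread("pics/scene6c.png"),cv2.imread("pics/top6c.png")]); cv2.imwrite("pics/q6.png",a)
s=robot.read_state(); print(s['t'],s['position'],s['tcp_rot'],s['force'])
x,y,z=s['position']
for n in("scene","top"):
    for k in(.11,.116,.16): print(n,k,np.round(proj(n,[x,y,k]),2))
E
```

```text
t: 9.1
position: [0.486, 0.1445, 0.3169]
tcp_rot: [180.0, 0.0, -42.1]
force: [-0.5, -0.1, -0.2]
gripper_width: 0.0226
9.2 [0.48613383 0.14453839 0.31717291] [-1.79976087e+02 -1.40597627e-02 -4.20624796e+01] [ 0.39489422 -0.07930648 -1.63433142]
scene 0.11 [367.22 183.73]
scene 0.116 [367.46 181.92]
scene 0.16 [369.27 168.05]
top 0.11 [257.82 234.13]
top 0.116 [257.48 233.91]
top 0.16 [254.81 232.18]
```

View pics/q6.png

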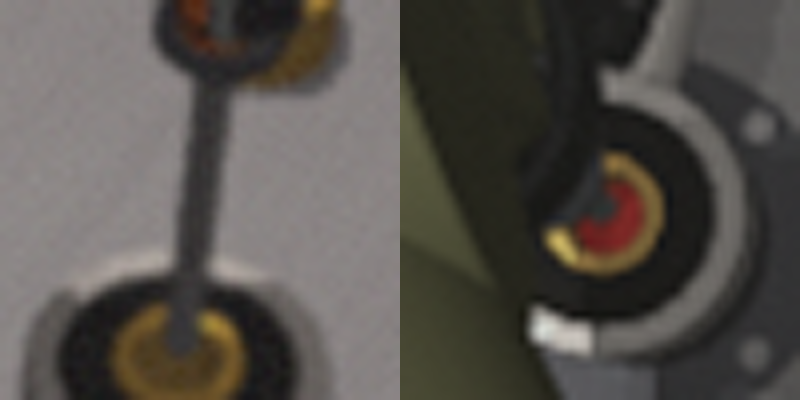

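In the scene view the tip enters right over the bore centre, 0.1–0.3 px from expected. In the top view the tip is at about (257.6,233.3), against an expected (257.4,233.9), which is about 1 mm and within 7.5 mm clearance. I'll read the pad depth through the bore and a baseline force.

```bash
cat > f.py <<'E'
from h import *
def avg(k=6):
    F=[];Z=[]
    for i in range(k):
        robot.camera("scene"); s=robot.read_state(); F.append(s['force']);Z.append(s['position'])
    print('t',round(s['t'],2),'F',np.mean(F,0).round(2),'sd',np.std(F,0).round(2),'P',np.mean(Z,0).round(4),'w',round(s['gripper_width'],4),'rot',s['tcp_rot'].round(2))
if __name__=="__main__": avg()
E
python3 - <<'E'
from h import *
p,d=robot.camera("top"); P=cloud("top",d); hsv=cv2.cvtColor(p,cv2.COLOR_BGR2HSV)
w=np.zeros(d.shape,bool); w[224:244,248:268]=1
m=w&((hsv[...,0]<8)|(hsv[...,0]>172))&(hsv[...,1]>120)&(d>0)
z=P[m][:,2]; print(m.sum(),np.sort(z).round(3))
E
python3 f.py
```

```text
40 [0.048 0.051 0.051 0.051 0.051 0.052 0.053 0.053 0.054 0.054 0.054 0.054
 0.054 0.054 0.055 0.055 0.055 0.055 0.055 0.055 0.055 0.055 0.056 0.056
 0.056 0.057 0.057 0.057 0.057 0.058 0.058 0.058 0.058 0.06  0.071 0.074
 0.078 0.118 0.126 0.139]
t 9.55 F [ 0.08 -0.19 -0.96] sd [0.59 0.42 0.55] P [0.4861 0.1445 0.3171] w 0.023 rot [-179.99   -0.    -42.06]
```

The pad is at z ≈ 0.055–0.057 and the baseline Fz is -1.0 N. Lower to about 8–10 mm above the pad.

```bash
python3 -m creep '[[0,0,0,0,0,2,1],[0,0,0,0,0,6,1],[0,0,0,0,0,10,1],[0,0,0,0,0,14,1],[0,0,0,0,0,18,1],[0,0,0,0,0,22,1],[0,0,0,0,0,26,1],[0,0,0,0,0,30,1],[0,0,0,0,0,34,1],[0,0,0,0,0,38,1],[0,0,0,0,0,42,1],[0,0,0,0,0,45,1],[0,0,0,0,0,47,1],[0,0,0,0,0,48,1],[0,0,0,0,0,48,1]]'; python3 f.py
python3 - <<'E'
from h import *
for n,(u,v) in(("scene",(370,165)),("top",(258,233))):
    p,d=robot.camera(n)
    c=cv2.resize(p[v-25:v+25,u-25:u+25],None,fx=8,fy=8,interpolation=cv2.INTER_CUBIC); cv2.imwrite(f"pics/{n}7c.png",c)
a=np.hstack([cv2.imread("pics/scene7c.png"),cv2.imread("pics/top7c.png")]); cv2.imwrite("pics/q7.png",a)
E
```

```text
t: 11.05
position: [0.486, 0.1445, 0.2688]
tcp_rot: [180.0, 0.0, -42.1]
force: [-0.5, 0.1, -1.0]
gripper_width: 0.0229
t 11.35 F [-0.07 -0.12 -1.08] sd [0.29 0.35 0.57] P [0.4861 0.1445 0.269 ] w 0.0226 rot [-1.7998e+02 -1.0000e-02 -4.2060e+01]
```

View pics/q7.png

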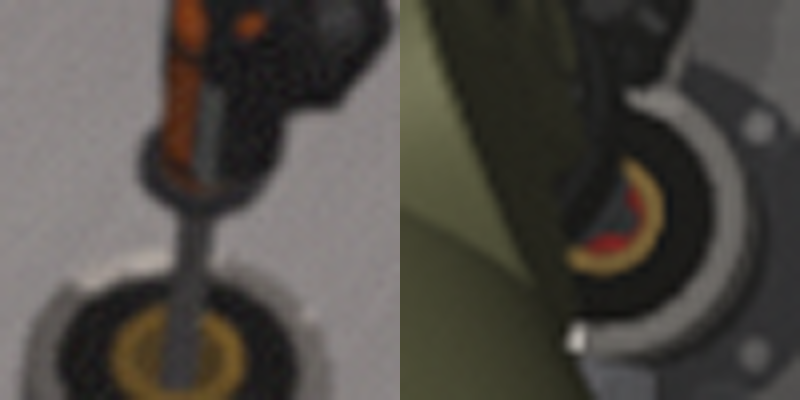

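The rod is inside the bore and well centred. In the scene view rod column 181 against ring column 179 (crop px) is 0.25 px, and the top-view gaps match perspective expectations. The force equals the baseline, so no contact. Now small steps to feel the stop.

```bash
python3 -m creep '[[0,0,0,0,0,1,1],[0,0,0,0,0,2,1],[0,0,0,0,0,3,1],[0,0,0,0,0,4,1],[0,0,0,0,0,5,1],[0,0,0,0,0,6,1],[0,0,0,0,0,6,1]]'; python3 f.py
python3 -m creep '[[0,0,0,0,0,1,1],[0,0,0,0,0,2,1],[0,0,0,0,0,2,1]]'; python3 f.py
python3 -m creep '[[0,0,0,0,0,1,1],[0,0,0,0,0,2,1],[0,0,0,0,0,2,1]]'; python3 f.py
```

```text
t: 12.15
position: [0.4859, 0.1444, 0.2627]
tcp_rot: [180.0, 0.0, -42.1]
force: [-0.1, 0.3, -1.3]
gripper_width: 0.0226
t 12.45 F [ 0.16  0.13 -0.75] sd [0.47 0.62 0.66] P [0.486  0.1445 0.2629] w 0.0228 rot [-179.99   -0.    -42.06]
t: 12.75
position: [0.4859, 0.1444, 0.2607]
tcp_rot: [180.0, 0.0, -42.1]
force: [0.9, -0.2, -1.1]
gripper_width: 0.0227
t 13.05 F [ 0.01 -0.   -1.03] sd [0.41 0.38 0.66] P [0.486  0.1445 0.2609] w 0.0229 rot [180.     0.   -42.06]
t: 13.35
position: [0.4859, 0.1445, 0.2587]
tcp_rot: [180.0, 0.0, -42.1]
force: [0.0, 0.1, -0.5]
gripper_width: 0.0223
t 13.65 F [ 0.05 -0.02 -0.89] sd [0.42 0.35 0.31] P [0.486  0.1445 0.2589] w 0.0229 rot [-180.     -0.    -42.06]
```

```bash
python3 -m creep '[[0,0,0,0,0,1,1],[0,0,0,0,0,1.5,1],[0,0,0,0,0,1.5,1]]'; python3 f.py
python3 -m creep '[[0,0,0,0,0,1,1],[0,0,0,0,0,1.5,1],[0,0,0,0,0,1.5,1]]'; python3 f.py
```

```text
t: 13.95
position: [0.4859, 0.1444, 0.2573]
tcp_rot: [180.0, 0.0, -42.1]
force: [0.2, -0.7, -1.1]
gripper_width: 0.0229
t 14.25 F [-0.15 -0.29 -1.12] sd [0.43 0.26 0.31] P [0.486  0.1445 0.2574] w 0.0228 rot [-180.     -0.    -42.07]
t: 14.55
position: [0.4859, 0.1444, 0.2558]
tcp_rot: [180.0, 0.0, -42.1]
force: [0.0, -0.1, -1.4]
gripper_width: 0.0225
t 14.85 F [-0.37  0.02 -0.88] sd [0.33 0.13 0.35] P [0.486  0.1445 0.2559] w 0.0226 rot [-180.     -0.    -42.06]
```

```bash
python3 -m creep '[[0,0,0,0,0,1,1],[0,0,0,0,0,1.5,1],[0,0,0,0,0,1.5,1]]'; python3 f.py
python3 -m creep '[[0,0,0,0,0,1,1],[0,0,0,0,0,1.5,1],[0,0,0,0,0,1.5,1]]'; python3 f.py
```

```text
t: 15.15
position: [0.486, 0.1445, 0.2545]
tcp_rot: [-180.0, -0.0, -42.1]
force: [-0.7, 0.3, 0.1]
gripper_width: 0.0229
t 15.45 F [-0.12  0.11  0.42] sd [0.57 0.32 0.5 ] P [0.486  0.1445 0.2545] w 0.0225 rot [-179.99   -0.    -42.06]
t: 15.75
position: [0.486, 0.1445, 0.2529]
tcp_rot: [-180.0, -0.0, -42.1]
force: [-0.3, 0.6, 1.3]
gripper_width: 0.0227
t 16.05 F [-0.38  0.04  1.24] sd [0.42 0.47 0.52] P [0.486  0.1445 0.2529] w 0.0224 rot [-179.99   -0.    -42.07]
```

Contact felt at TCP z ≈ 0.2547, with a net force of 1.4 N rising to 2.2 N. Press to mid-travel.

```bash
python3 -m creep '[[0,0,0,0,0,1,1],[0,0,0,0,0,2,1],[0,0,0,0,0,3,1],[0,0,0,0,0,3,1]]'; python3 f.py
python3 -m creep '[[0,0,0,0,0,1,1],[0,0,0,0,0,2,1],[0,0,0,0,0,2,1],[0,0,0,0,0,2,1]]'; python3 f.py
```

```text
t: 16.45
position: [0.4861, 0.1445, 0.2498]
tcp_rot: [-180.0, -0.0, -42.1]
force: [-0.3, -0.3, 2.0]
gripper_width: 0.0225
t 16.75 F [-0.39 -0.42  2.4 ] sd [0.54 0.53 0.49] P [0.486  0.1445 0.25  ] w 0.0224 rot [-179.99   -0.    -42.06]
t: 17.15
position: [0.486, 0.1445, 0.2479]
tcp_rot: [-180.0, -0.0, -42.1]
force: [-0.4, 0.5, 2.8]
gripper_width: 0.0226
t 17.45 F [-0.41 -0.03  3.21] sd [0.38 0.4  0.23] P [0.486  0.1445 0.248 ] w 0.0228 rot [-179.99   -0.    -42.06]
```

Net 4.2 N puts the stop about 5.5–6.7 mm in, out of 14. Final visual check.

```bash
python3 - <<'E'
from h import *
for n,(u,v) in(("scene",(370,165)),("top",(258,233))):
    p,d=robot.camera(n); cv2.imwrite(f"pics/{n}8.png",p)
    c=cv2.resize(p[v-25:v+25,u-25:u+25],None,fx=8,fy=8,interpolation=cv2.INTER_CUBIC); cv2.imwrite(f"pics/{n}8c.png",c)
a=np.hstack([cv2.imread("pics/scene8c.png"),cv2.imread("pics/top8c.png")]); cv2.imwrite("pics/q8.png",a)
s=robot.read_state(); print(s['qd'].round(2),s['wrist_torque'].round(3))
x,y,_=s['position']
for k in(.11,.16): print(np.round(proj("scene",[x,y,k]),2))
g=cv2.imread("pics/scene8.png").mean(2)
for v in(166,168,170,176,180,184): print(v,g[v,360:376].astype(int))
E
```

```text
[-0.08  0.01 -0.06  0.08  0.01 -0.  ] [ 0.085  0.11  -0.024]
[367.17 183.72]
[369.22 168.04]
166 [133 105  57  40  37  40  50  53  53  63  58  40  29  29  25  30]
168 [131  93  50  42  40  42  42  37  48  62  58  40  25  23  33  27]
170 [138 126  91  51  39  38  49  47  50  54  57  43  40  39  40  45]
176 [32 32 29 31 34 34 46 55 57 55 48 33 31 33 46 56]
180 [43 58 69 73 66 63 54 57 57 63 71 74 74 54 34 21]
184 [71 68 57 57 56 51 57 55 59 54 53 53 57 70 76 53]
```

View pics/q8.png

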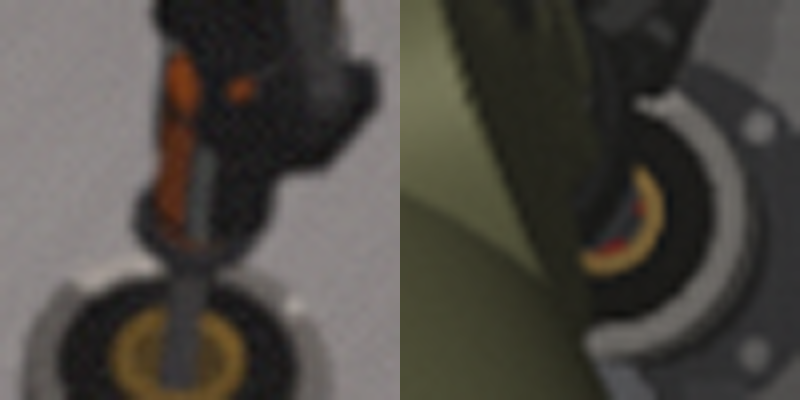

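View pics/scene8.png

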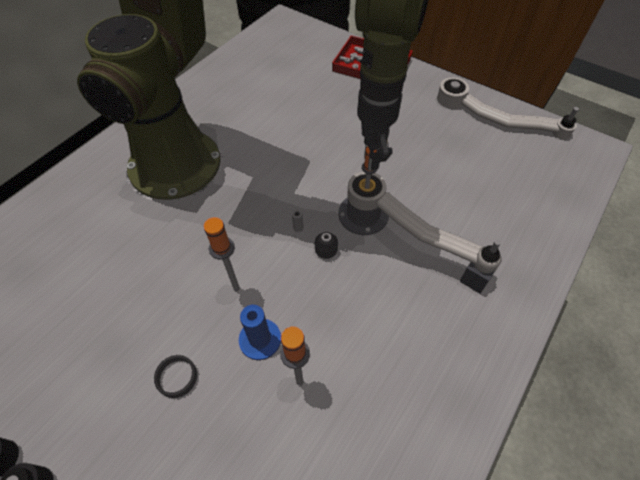

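The rod is centred and upright in the bore in both views: column 368.1 at row 176, where 368.1 is expected. The bystanders, holder and look-alikes are unchanged. Handing in.

```bash
python3 - <<'E'
from station import robot
print(robot.job_done()); s=robot.read_state(); print(s['t'],s['position'],s['force'],s['gripper_width'])
E
```

```text
the job is handed in; nothing more can be done
None
the job is handed in; nothing more can be done
```

I took the small orange-handled probe from the blue holder and lowered it through the bore until I felt the stop. I then pressed the stop partly in and handed the job in at about 17.6 s, with the probe still gripped.

- **Landing:** the tip met the stop with the TCP at about z = 0.2547 m. That puts the pad's top about 56 mm below the bore mouth, in line with what the top camera's depth showed.
- **Press:** the final net push was about 4.2 N, which means roughly 5.5 mm of the 14 mm travel by force. By position it comes to 6.7 mm, so the two disagree by about 1 mm.
- **Upright and centred:** in the scene view the rod lay within about 0.25 px of the bore axis, with no visible tilt. The top view was partly hidden by the gripper and agreed only to about 1–2 mm, against 7.5 mm of clearance.
- **No touching:** no force beyond the noise appeared on the way down before the stop. After contact a small sideways force of about 0.4 N remained, probably friction at the tip. I did not see the rod touch the bushing.
- **Loose parts:** in the last picture the holder, the look-alikes and the loose parts in view stand where they were. The arm hid the brass sleeve there; I had last seen it in the earlier pictures.

After hand-in the robot gave no further readings.

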